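# Slide the fuel pumps home in the sloped parts tray

### The job

Two cream fuel-pump housings wait on the level loading shelf of the blue parts tray. Slide each one down its sloped lane, without lifting it out, until it rests against the yellow back stop at the bottom. Leave the black float on the shelf where it is.

Things in the scene. Friction and masses are not known exactly. Their poses are not given: they have to be found in the camera images.
- slope: fixed blue tray: level shelf 120 long x 250 mm wide, then 14 degree slope. Origin mid-width on the crest between them, on the floor surface, 62 mm up. x runs down the slope, y across, z square to it. Lanes centred at y = -76, 0, 76 mm, 54 wide between ribs 10 high, run straight from the open shelf end to the yellow back stop: face at x = 130 mm, 33 mm high. Which lane holds which part varies
- pump_a_mid (a point): cream fuel-pump housing, 70 long (x) x 44 wide x 42 mm high: flat-based block 26 mm high with half-round barrel on top, black and steel bands. About 0.25 kg. Starts on the level shelf in a lane, its +x towards the slope; friction holds it, on the slope too, until pushed. Point: its centre, 21 mm above its base; at slope x = +95 mm when home
- pump_b_mid (a point): the other cream fuel-pump housing, 70 long (x) x 44 wide x 42 mm high: flat-based block 26 mm high with half-round barrel on top, black and steel bands. About 0.25 kg. Starts on the level shelf in a lane, its +x towards the slope; friction holds it, on the slope too, until pushed. Point: its centre, 21 mm above its base; at slope x = +95 mm when home
- float_mid (a point): black plastic fuel-level float, 64 x 40 x 34 mm, rounded block with a short steel wire on top, 0.12 kg, on the shelf in the remaining lane; to be left alone. This point is its centre, 17 mm above its base
Things that resemble listed ones, but are neither listed nor needed, are in the scene too. What is shaped like the part that bears pump_b_mid but orange or red is not meant.

How it is judged:
By the outcome, as a careful person would: the job done as asked, in the order asked, and still so for the second after the job is handed in, with the robot touching nothing.
It also fails if it takes over 48 s, if anything falls off the work surface, if the arm or the gripper's body presses on something with over 40 N, if the wrist force passes 120 N, or if a joint passes its speed limit or range.

### The arm

A 7-joint arm with a two-finger parallel gripper is mounted at the origin on the work surface. World frame = base frame: x ahead of the robot, y to its left, z up, the work surface at z = 0. Lengths are in m, angles in degrees, forces in N, time in s.
With the tool pointing down it reaches from about 0.425 to 0.875 m from the base axis. Payload 8.4 kg.
Tool frame: the origin (TCP) lies on the centre line of the jaws, within the pads' length; the fingertips stand ahead of it and the grasp point (between the pads) lies 2 mm behind it (arm.tip_reach is the z of the fingertips in the tool frame, in m); z points along the fingers, y is the direction in which the jaws open and shut (so a half turn about z gives the same grasp; the last joint's range is limited). The gripper opens to 85 mm and grips with 20 to 120 N. Pads are 22 mm wide; open, the fingers measure 114 mm over their backs; the gripper's body (76 mm by 85 mm) begins 54 mm behind the grasp point. The pads swing forward as they close: fully open they stand 13 mm farther back than shut.
Start: joints at [-69.912, 19.091, 2.286, 83.961, -0.768, 76.965, -3.352], TCP at [0.283, 0.585, 0.248] pointing down, gripper open.
Joint ranges: [-147.57, 147.57], [-21.85, 119.76], [-74.77, 79.35], [14.55, 137.4], [-85.83, 265.84], [4.83, 119.75], [-152.11, 152.11]. Speed limits (degrees/s): [127.2, 127.2, 159.86, 159.86, 180, 180, 180].

### API

Orientations are given as [roll, pitch, yaw] about the fixed x, y, z axes, in that order (R = Rz(yaw) Ry(pitch) Rx(roll)).
In Python, from plant import arm gives the robot as it stands.
- The arm moves only by the tool jog_arm, never from a script. Its argument "deltas" is a list of rows, each an object of numbers: "dx", "dy", "dz": the shift along the tool's x, y, z in mm; "wx", "wy", "wz": the turn, a rotation vector about the tool's x, y, z in degrees. In form: [{"dx": .., "dy": .., "dz": .., "wx": .., "wy": .., "wz": ..}, ...]. A call has 1 to 8 rows; each row shifts and turns the pose as measured when the row begins, along the tool's axes as they then stand; what a row does not reach is not made up. A row lasts 1/12 s, in which the tool goes at most 41.7 mm and 7.16 degrees, less where a joint would pass 70% of its speed; a pose out of reach is approached as far as the arm can. A call is refused whole if a number of a shift passes 41.7 or a number of a turn 7.16, either way. A call with a gripper value outside its range is refused whole. "claw" is the gripper's target within -1 to 1 (fully open at 1, half-way at 0, shut at -1), set as the call begins (left out, the last holds). The fingers move at their own pace and stop on an object; "grip_force" is the grip in N (left out, the last holds). Time passes only in rows, so rows that do not move let the fingers close. It gives the time, the measured TCP pose, the force and the opening at its end, in the units of the state.
- arm.state(): the state, without advancing time (a new reading comes with each control period).
- arm.get_image(name): name is "side" or "top" or "wrist"; returns the picture (400x640x3 uint8, red, green, blue); there is no depth.
- arm.get_calibration(name): a dict with "fov_y" (degrees; the focal length in pixels is half the picture's height over the tangent of half this angle, whatever the lens; pixels are square), "cx", "cy" (the principal point, pixels), "pose" (4x4, takes a point from camera to world coordinates); the wrist camera has in their place "tool_from_camera" (4x4, takes a point from camera to tool coordinates, whose origin is the TCP and whose axes are the flange's). Camera axes: x right, y up, looking along -z (the intrinsics and any distortion apply to the point x, -y, -z); pixel columns grow to the right and rows downward; lengths in m; the calibration is good to about 2 mm. The wrist camera is an equidistant fisheye: a pixel r from the principal point sees the ray r / f radians off the axis. A picture is of the moment at which its call begins: read the wrist's pose just before it. get_calibration takes no time and is no camera call.
- arm.job_done(): hands the job in, once; it reports no verdict.
Trained networks look in the newest picture that a camera, given by its name, has taken for a name from the list of things; names that differ only in an ending like _2 or _b are one class to them, and where a whole thing is asked for, a point or a joint stands for the part that bears it (a point fixed in the world has none). Each returns a list of dicts, best first, with "confidence" (0 to 1); they miss things now and then, are a little off and sometimes report something else, mostly with a low value. They report only what shows in the picture. A call takes as long as a camera call. They do not tell look-alikes from the thing itself.
- arm.spot_in(label, camera): "centre" ([column, row] in pixels, amid what is visible of it).
- arm.mark_of(label, camera): "centre" ([column, row] in pixels: a listed point, or the origin of a listed thing).
The state is a dict: "t": time; "qpos": joint angles; "dq": joint speeds; "tau": joint torques, N m; "tool_pos": TCP position; "tool_rot": TCP orientation; "ft_force": force on the tool from outside, world axes, zero at the start; "ft_torque": the same for the moment, N m; "gripper_width": finger opening in m.
Only numpy, scipy, OpenCV 4.12 (cv2) and the standard library are available. Lean on these libraries where they do the work, as an engineer would, in place of code of your own. Each camera call takes 0.05 s, during which the arm holds its last target. There are 200 camera calls.

## Working session

There is one attempt and no reset: what is moved stays moved. The work goes in short steps, Python scripts to look and compute and a tool call to move; the robot and the scene stay as the last step left them, time stands still between calls to the robot, and variables do not carry over. Pictures are saved under pics/ and viewed, on a budget of 10 in all, crops included, one or two more only if the job needs it, and the job is handed in when it is done.

Besides the shell and the picture viewer there is one more tool, called after "Emit:" as name(argument=value, ...), one argument or row to a line, values as JSON. jog_arm: Moves the arm, as the interface text tells. Its arguments: {"type":"object","properties":{"deltas":{"type":"array"},"claw":{"type":"number"},"grip_force":{"type":"number"}},"required":["deltas"]}

```bash
mkdir -p pics; cat > h.py <<'E'
import numpy as np, cv2
from plant import arm
def snap(n,f):
    im=arm.get_image(n); cv2.imwrite('pics/'+f,im[:,:,::-1]); return im
def ray(n,px):
    c=arm.get_calibration(n); f=200/np.tan(np.radians(c['fov_y']/2))
    d=np.array([(px[0]-c['cx'])/f,-(px[1]-c['cy'])/f,-1]); P=np.array(c['pose']); return P[:3,3],P[:3,:3]@d
def onz(n,px,z):
    o,d=ray(n,px); return o+d*(z-o[2])/d[2]
def tri(a,pa,b,pb):
    A=[];B=[]
    for n,p in((a,pa),(b,pb)):
        o,d=ray(n,p); d/=np.linalg.norm(d); M=np.eye(3)-np.outer(d,d); A.append(M);B.append(M@o)
    return np.linalg.lstsq(np.vstack(A),np.hstack(B),rcond=None)[0]
E
python3 - <<'E'
from h import *
np.set_printoptions(precision=3,suppress=True)
a=snap('top','t0.png');b=snap('side','s0.png')
cv2.imwrite('pics/both.png',cv2.resize(np.vstack([a,b]),(480,600))[:,:,::-1]) 
for n in('top','side'):
  print(n,{k:v for k,v in arm.get_calibration(n).items() if k!='name'})
  for l in('slope','pump_a_mid','float_mid'):
    print(n,l,[(np.round(d['centre'],1),round(d['confidence'],2)) for d in arm.mark_of(l,n)])
s=arm.state();print(s['t'],s['tool_pos'],s['tool_rot'],s['gripper_width'],arm.tip_reach)
E
```

```text
top {'fov_y': 43.8318435033338, 'cx': 317.71516049166087, 'cy': 193.60528370291283, 'pose': array([[-0.017,  0.997, -0.071,  0.436],
       [-0.999, -0.019, -0.041,  0.003],
       [-0.042,  0.07 ,  0.997,  0.795],
       [ 0.   ,  0.   ,  0.   ,  1.   ]])}
top slope [(array([275. , 135.2]), 0.81), (array([318.3, 174.4]), 0.68)]
top pump_a_mid []
top float_mid [(array([217.1, 162.6]), 0.56)]
side {'fov_y': 57.74648239844635, 'cx': 315.75516522640953, 'cy': 199.33785720325946, 'pose': array([[ 0.914,  0.303, -0.271,  0.322],
       [-0.406,  0.708, -0.578, -0.373],
       [ 0.017,  0.639,  0.769,  0.59 ],
       [ 0.   ,  0.   ,  0.   ,  1.   ]])}
side slope [(array([334.9, 159.8]), 0.75)]
side pump_a_mid [(array([319.8, 187.7]), 0.97)]
side float_mid [(array([298. , 139.7]), 0.97)]
0.4 [0.283 0.585 0.248] [-179.985    0.002  154.23 ] 0.08552461139492751 0.017
```

View pics/t0.png

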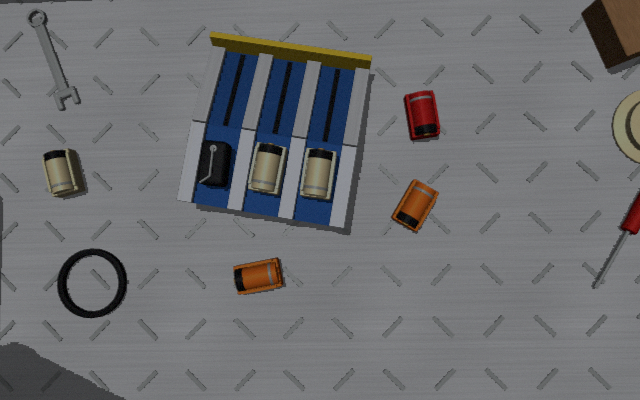

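View pics/s0.png

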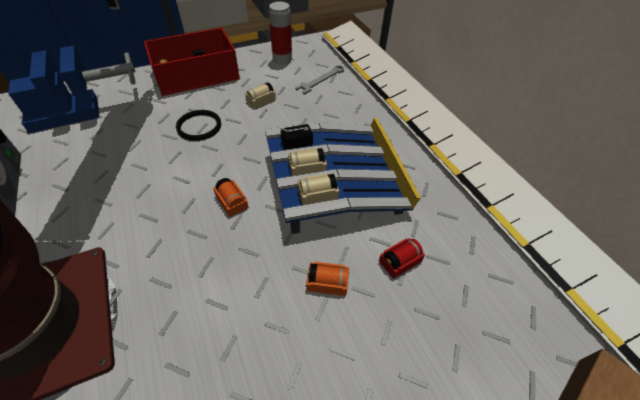

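The tray's shelf holds the float at top (214,163) and cream pumps at (267,168) and (318,174). The cream pump at (61,173) stands on the table, off the tray, so it's a look-alike, as are the two orange ones and the red one.

```bash
python3 - <<'E'
from h import *
np.set_printoptions(precision=4,suppress=True)
print('origin tri',tri('top',[275,135.2],'side',[334.9,159.8]))
print('pump tri R',tri('top',[318,174],'side',[319.8,187.7]))
for n,p,z in [('crestL',(193,121),.072),('crestR',(357,146),.072),('shL',(178,201),.072),('shR',(350,233),.072),('stL',(211,34),.0625),('stR',(371,58),.0625),('pumpM',(267,168),.083),('pumpR',(318,174),.083),('float',(214,163),.079)]:
    print(n,onz('top',p,z))
im=arm.get_image('top')[20:245,165:385]; cv2.imwrite('pics/c1.png',cv2.resize(im,None,fx=2.6,fy=2.6,interpolation=3)[:,:,::-1])
E
```

```text
origin tri [0.5767 0.0923 0.0785]
pump tri R [0.5164 0.0306 0.0847]
crestL [0.5992 0.2168 0.072 ]
crestR [ 0.5559 -0.026   0.072 ]
shL [0.4803 0.239  0.072 ]
shR [ 0.4292 -0.0131  0.072 ]
stL [0.7352 0.192  0.0625]
stR [ 0.6902 -0.0503  0.0625]
pumpM [0.525  0.1051 0.083 ]
pumpR [0.5147 0.0313 0.083 ]
float [0.5346 0.1835 0.079 ]
```

View pics/c1.png

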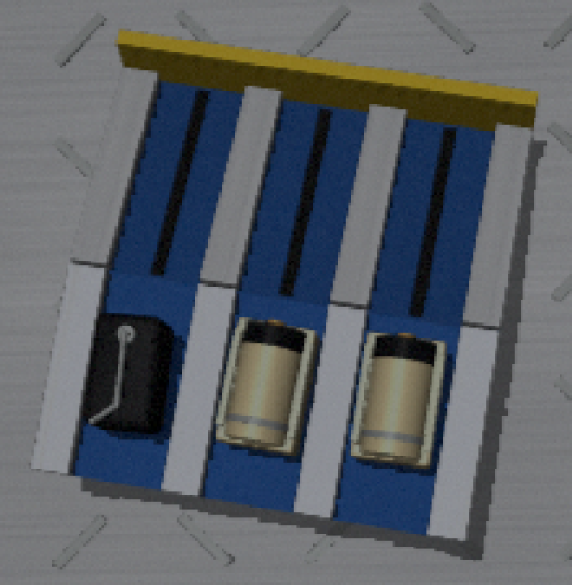

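Emit:
jog_arm(
  deltas=[
    {"wz": -5.05},
    {"wz": -5.05},
    {"wz": -5.05},
    {},
  ],
  claw=-1,
  grip_force=40,
)

```text
invalid input
```

```bash
cat >> h.py <<'E'
from scipy.spatial.transform import Rotation as Ro
O=np.array([.5775,.0954,.062]); YAW=-10.6; Tr=Ro.from_euler('z',YAW,degrees=True)
def rep(tgt=None):
    # tgt in level tray axes (x down-lane, y across, z above table), mm, of TCP
    s=arm.state(); R=Ro.from_euler('xyz',s['tool_rot'],degrees=True)
    p=Tr.inv().apply(np.array(s['tool_pos'])-[O[0],O[1],0])*1e3
    print('t',round(s['t'],2),'tray xyz',p.round(1),'rot',np.round(s['tool_rot'],1),'F',np.round(s['ft_force'],1),'w',s['gripper_width'],'tip',arm.tip_reach)
    if tgt is not None: print('tool delta',R.inv().apply(Tr.apply(np.array(tgt)-p)).round(1))
E
python3 -c "
from h import *
rep([-108,0,190])"
```

```text
t 0.45 tray xyz [-379.9  427.3  248.3] rot [-180.     0.   154.2] F [0.6 0.5 0.8] w 0.08537251137086196 tip 0.017
tool delta [-374.3 -341.2   58.3]
```

Emit:
jog_arm(
  deltas=[
    {"dx": 0,"dy": 0,"dz": 0,"wx": 0,"wy": 0,"wz": -5.05},
    {"dx": 0,"dy": 0,"dz": 0,"wx": 0,"wy": 0,"wz": -5.05},
    {"dx": 0,"dy": 0,"dz": 0,"wx": 0,"wy": 0,"wz": -5.05},
    {"dx": 0,"dy": 0,"dz": 0,"wx": 0,"wy": 0,"wz": 0},
  ],
  claw=-1,
  grip_force=40,
)

```text
t: 0.78
tool_pos: [0.2825, 0.5853, 0.2483]
tool_rot: [-180.0, 0.0, 170.0]
ft_force: [-0.2, -0.4, -0.0]
gripper_width: 0.0387
```

```bash
python3 -c "
from h import *
rep([-108,0,190])"
```

```text
t 0.78 tray xyz [-380.1  427.3  248.3] rot [-180.    0.  170.] F [-0.2 -0.4 -0. ] w 0.03868504112226667 tip 0.017
tool delta [-267.5 -430.1   58.4]
```

Emit:
jog_arm(
  deltas=[
    {"dx": -16.7,"dy": -26.9,"dz": 3.6,"wx": 0,"wy": 0,"wz": 0},
    {"dx": -16.7,"dy": -26.9,"dz": 3.6,"wx": 0,"wy": 0,"wz": 0},
    {"dx": -16.7,"dy": -26.9,"dz": 3.6,"wx": 0,"wy": 0,"wz": 0},
    {"dx": -16.7,"dy": -26.9,"dz": 3.6,"wx": 0,"wy": 0,"wz": 0},
    {"dx": -16.7,"dy": -26.9,"dz": 3.6,"wx": 0,"wy": 0,"wz": 0},
    {"dx": -16.7,"dy": -26.9,"dz": 3.6,"wx": 0,"wy": 0,"wz": 0},
    {"dx": -16.7,"dy": -26.9,"dz": 3.6,"wx": 0,"wy": 0,"wz": 0},
    {"dx": -16.7,"dy": -26.9,"dz": 3.6,"wx": 0,"wy": 0,"wz": 0},
  ],
)

```text
t: 1.45
tool_pos: [0.373, 0.3473, 0.2171]
tool_rot: [179.7, -0.2, 169.3]
ft_force: [-0.2, -0.2, -0.2]
gripper_width: -0.0003
```

Emit:
jog_arm(
  deltas=[
    {"dx": -16.7,"dy": -26.9,"dz": 3.6,"wx": 0,"wy": 0,"wz": 0},
    {"dx": -16.7,"dy": -26.9,"dz": 3.6,"wx": 0,"wy": 0,"wz": 0},
    {"dx": -16.7,"dy": -26.9,"dz": 3.6,"wx": 0,"wy": 0,"wz": 0},
    {"dx": -16.7,"dy": -26.9,"dz": 3.6,"wx": 0,"wy": 0,"wz": 0},
    {"dx": -16.7,"dy": -26.9,"dz": 3.6,"wx": 0,"wy": 0,"wz": 0},
    {"dx": -16.7,"dy": -26.9,"dz": 3.6,"wx": 0,"wy": 0,"wz": 0},
    {"dx": -16.7,"dy": -26.9,"dz": 3.6,"wx": 0,"wy": 0,"wz": 0},
    {"dx": 0,"dy": 0,"dz": 0,"wx": 0,"wy": 0,"wz": 0},
  ],
)

```text
t: 2.12
tool_pos: [0.4545, 0.1227, 0.1907]
tool_rot: [179.5, -0.0, 167.3]
ft_force: [-0.8, 0.4, 0.3]
gripper_width: 0.0004
```

```bash
python3 -c "
from h import *
rep([-112,0,95])
snap('wrist','w1.png'); c=arm.get_calibration('wrist'); print(c)
print(arm.mark_of('pump_a_mid','wrist'),arm.mark_of('slope','wrist'))
rep()"
```

```text
t 2.12 tray xyz [-125.9    4.2  190.7] rot [179.5  -0.  167.3] F [-0.8  0.4  0.3] w 0.00042776734937550624 tip 0.017
tool delta [-14.1  -4.5  95.7]
{'fov_y': 65.70646984690485, 'cx': 313.6066581642485, 'cy': 199.4515609066707, 'tool_from_camera': array([[ 6.10246867e-04,  9.56888825e-01,  2.90453789e-01,
         7.29242432e-02],
       [ 9.99999792e-01, -5.23237242e-04, -3.77226515e-04,
        -1.26458218e-03],
       [-2.08987598e-04,  2.90453959e-01, -9.56888946e-01,
        -1.25141566e-01],
       [ 0.00000000e+00,  0.00000000e+00,  0.00000000e+00,
         1.00000000e+00]])}
[{'centre': [230.2, 289.4], 'confidence': 0.78}] [{'centre': [315.4, 310.3], 'confidence': 0.78}]
t 2.27 tray xyz [-128.6   10.3  191.2] rot [ 1.794e+02 -1.000e-01  1.677e+02] F [1.  0.6 0.1] w -6.358271362823569e-05 tip 0.017
```

View pics/w1.png

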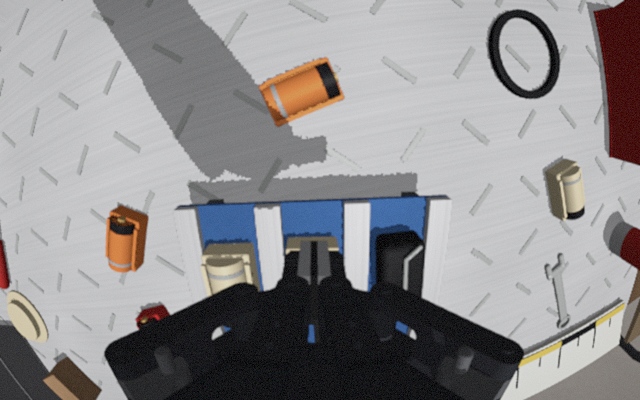

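Fingers are over the middle lane; shelf end edge at row ~200, rim ends at (178,208) and (449,198), the right-lane pump at (228,268).

```bash
cat >> h.py <<'E'
def wrist(px,z,s):
    c=arm.get_calibration('wrist'); f=200/np.tan(np.radians(c['fov_y']/2)); u,v=px[0]-c['cx'],px[1]-c['cy']; r=np.hypot(u,v);th=r/f
    d=np.array([u/r*np.sin(th),-v/r*np.sin(th),-np.cos(th)]); T=c['tool_from_camera']; R=Ro.from_euler('xyz',s['tool_rot'],degrees=True)
    o=np.array(s['tool_pos'])+R.apply(T[:3,3]); d=R.apply(T[:3,:3]@d); p=o+d*(z-o[2])/d[2]
    return Tr.inv().apply(p-[O[0],O[1],0])*1e3
E
python3 -c "
from h import *
s=dict(arm.state()); rep([-112,0,95])
s['tool_pos']=[.4545,.1227,.1907];s['tool_rot']=[179.5,0,167.3]
for p,z in [((178,208),.072),((449,198),.072),((199,206),.062),((424,199),.062),((256,206),.072),((282,205),.072),((344,203),.072),((370,202),.072),((206,256),.088)]: print(p,wrist(p,z,s).round(1))"
```

```text
t 2.27 tray xyz [-128.6   10.3  191.2] rot [ 1.794e+02 -1.000e-01  1.677e+02] F [1.  0.6 0.1] w -6.358271362823569e-05 tip 0.017
tool delta [-17.  -10.8  96. ]
(178, 208) [-121.6 -116.1   72. ]
(449, 198) [-121.6  123.4   72. ]
(199, 206) [-119.6  -99.4   62. ]
(424, 199) [-118.4  103.    62. ]
(256, 206) [-121.   -44.3   72. ]
(282, 205) [-121.1  -22.3   72. ]
(344, 203) [-120.8   29.1   72. ]
(370, 202) [-120.8   51.    72. ]
(206, 256) [-82.6 -90.   88. ]
```

Emit:
jog_arm(
  deltas=[
    {"dx": -9,"dy": -5,"dz": 10,"wx": 0,"wy": 0,"wz": -2},
    {"dx": -7,"dy": -4,"dz": 15,"wx": 0,"wy": 0,"wz": 0},
    {"dx": 0,"dy": 0,"dz": 15,"wx": 0,"wy": 0,"wz": 0},
    {"dx": 0,"dy": 0,"dz": 15,"wx": 0,"wy": 0,"wz": 0},
    {"dx": 0,"dy": 0,"dz": 15,"wx": 0,"wy": 0,"wz": 0},
    {"dx": 0,"dy": 0,"dz": 10,"wx": 0,"wy": 0,"wz": 0},
    {"dx": 0,"dy": 0,"dz": 0,"wx": 0,"wy": 0,"wz": 0},
  ],
)

```text
t: 2.85
tool_pos: [0.4666, 0.1302, 0.1101]
tool_rot: [179.1, 0.1, 170.3]
ft_force: [-0.3, -0.4, -0.0]
gripper_width: 0.0002
```

```bash
python3 -c "
from h import *
rep([-112,1,92])"
```

```text
t 2.85 tray xyz [-115.4   13.8  110.1] rot [1.791e+02 1.000e-01 1.703e+02] F [-0.3 -0.4 -0. ] w 0.00016699353665943607 tip 0.017
tool delta [ -3.2 -13.2  17.9]
```

Emit:
jog_arm(
  deltas=[
    {"dx": -1.5,"dy": -6,"dz": 4,"wx": 0.9,"wy": 0,"wz": 1},
    {"dx": -1.5,"dy": -6,"dz": 5,"wx": 0,"wy": 0,"wz": 0},
    {"dx": 0,"dy": 0,"dz": 0,"wx": 0,"wy": 0,"wz": 0},
    {"dx": 0,"dy": 0,"dz": 0,"wx": 0,"wy": 0,"wz": 0},
  ],
)

```text
t: 3.18
tool_pos: [0.4678, 0.1193, 0.1016]
tool_rot: [180.0, 0.1, 169.3]
ft_force: [0.4, 0.1, -0.7]
gripper_width: -0.0004
```

```bash
python3 -c "
from h import *
rep([-112,1,92])"
```

```text
t 3.18 tray xyz [-112.2    3.3  101.6] rot [1.800e+02 1.000e-01 1.693e+02] F [ 0.4  0.1 -0.7] w -0.00038711634039072777 tip 0.017
tool delta [-0.2 -2.3  9.6]
```

Emit:
jog_arm(
  deltas=[
    {"dx": 0,"dy": -2,"dz": 5,"wx": 0,"wy": 0,"wz": 0},
    {"dx": 0,"dy": 0,"dz": 5,"wx": 0,"wy": 0,"wz": 0},
    {"dx": 0,"dy": 0,"dz": 0,"wx": 0,"wy": 0,"wz": 0},
  ],
)

```text
t: 3.43
tool_pos: [0.4683, 0.1171, 0.0921]
tool_rot: [179.9, 0.2, 169.2]
ft_force: [-0.3, -0.1, 0.2]
gripper_width: 0.0002
```

```bash
python3 -c "
from h import *
rep([-112,1,92])
im=snap('side','s1.png')[90:240,230:440]; cv2.imwrite('pics/s1c.png',cv2.resize(im,None,fx=3.5,fy=3.5,interpolation=3)[:,:,::-1])"
```

```text
t 3.43 tray xyz [-111.3    1.3   92.1] rot [179.9   0.2 169.2] F [-0.3 -0.1  0.2] w 0.0001941106494338245 tip 0.017
tool delta [ 0.7 -0.3  0.1]
```

View pics/s1c.png

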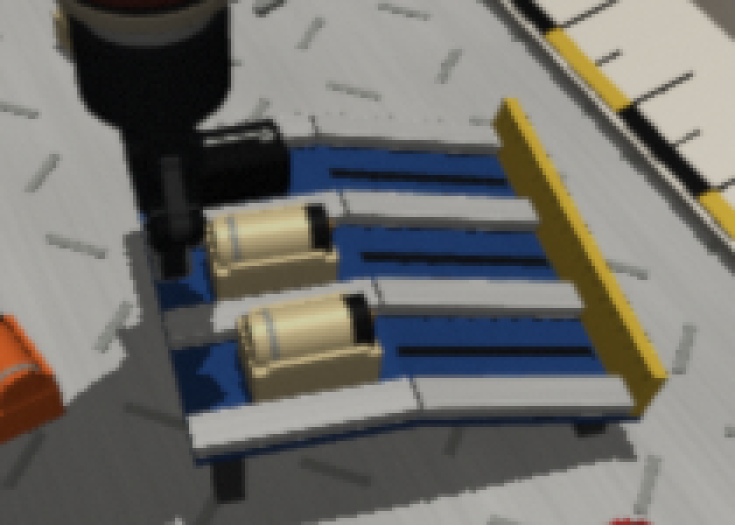

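Emit:
jog_arm(
  deltas=[
    {"dx": -8,"dy": 0,"dz": 0,"wx": 0,"wy": 0,"wz": 0},
    {"dx": -8,"dy": 0,"dz": 0,"wx": 0,"wy": 0,"wz": 0},
    {"dx": -8,"dy": 0,"dz": 0,"wx": 0,"wy": 0,"wz": 0},
    {"dx": -8,"dy": 0,"dz": 0,"wx": 0,"wy": 0,"wz": 0},
    {"dx": -8,"dy": 0,"dz": 0,"wx": 0,"wy": 0,"wz": 0},
    {"dx": -8,"dy": 0,"dz": 0,"wx": 0,"wy": 0,"wz": 0},
    {"dx": -8,"dy": 0,"dz": 0,"wx": 0,"wy": 0,"wz": 0},
  ],
)

```text
t: 4.07
tool_pos: [0.5281, 0.1061, 0.0926]
tool_rot: [179.9, 0.2, 169.3]
ft_force: [-2.5, 0.1, 2.3]
gripper_width: 0.0003
```

```bash
python3 -c "
from h import *
rep([-12,1,92])"
```

```text
t 4.07 tray xyz [-50.5   1.4  92.6] rot [179.9   0.2 169.3] F [-2.5  0.1  2.3] w 0.0002691320357085285 tip 0.017
tool delta [-38.5  -0.4   0.8]
```

Emit:
jog_arm(
  deltas=[
    {"dx": -6,"dy": 0,"dz": 0,"wx": 0,"wy": 0,"wz": 0},
    {"dx": -6,"dy": 0,"dz": 0,"wx": 0,"wy": 0,"wz": 0},
    {"dx": -6,"dy": 0,"dz": 0,"wx": 0,"wy": 0,"wz": 0},
    {"dx": -6,"dy": 0,"dz": 0,"wx": 0,"wy": 0,"wz": 0},
    {"dx": -6,"dy": 0,"dz": 0,"wx": 0,"wy": 0,"wz": 0},
    {"dx": -6,"dy": 0,"dz": 0,"wx": 0,"wy": 0,"wz": 0},
    {"dx": -6,"dy": 0,"dz": 1,"wx": 0,"wy": 0,"wz": 0},
  ],
)

```text
t: 4.65
tool_pos: [0.5749, 0.0971, 0.0917]
tool_rot: [179.9, 0.2, 169.3]
ft_force: [-0.1, -0.4, -0.6]
gripper_width: -0.0002
```

```bash
python3 -c "
from h import *
rep([50,1,77])"
```

```text
t 4.65 tray xyz [-2.8  1.2 91.7] rot [179.9   0.2 169.3] F [-0.1 -0.4 -0.6] w -0.0002436614617058958 tip 0.017
tool delta [-52.8  -0.1  14.9]
```

Emit:
jog_arm(
  deltas=[
    {"dx": -6,"dy": 0,"dz": 1.9,"wx": 0,"wy": 0,"wz": 0},
    {"dx": -6,"dy": 0,"dz": 1.9,"wx": 0,"wy": 0,"wz": 0},
    {"dx": -6,"dy": 0,"dz": 1.9,"wx": 0,"wy": 0,"wz": 0},
    {"dx": -6,"dy": 0,"dz": 1.9,"wx": 0,"wy": 0,"wz": 0},
    {"dx": -6,"dy": 0,"dz": 1.9,"wx": 0,"wy": 0,"wz": 0},
    {"dx": -5,"dy": 0,"dz": 1.5,"wx": 0,"wy": 0,"wz": 0},
  ],
)

```text
t: 5.15
tool_pos: [0.6134, 0.09, 0.0799]
tool_rot: [179.9, 0.2, 169.3]
ft_force: [-1.2, 1.1, 1.1]
gripper_width: 0.0001
```

```bash
python3 -c "
from h import *
rep([50,1,77])
im=snap('side','s2.png')[90:240,230:440]; cv2.imwrite('pics/s2c.png',cv2.resize(im,None,fx=3.5,fy=3.5,interpolation=3)[:,:,::-1])"
```

```text
t 5.15 tray xyz [36.3  1.3 79.9] rot [179.9   0.2 169.3] F [-1.2  1.1  1.1] w 0.00012263720435923202 tip 0.017
tool delta [-13.7  -0.3   3. ]
```

View pics/s2c.png

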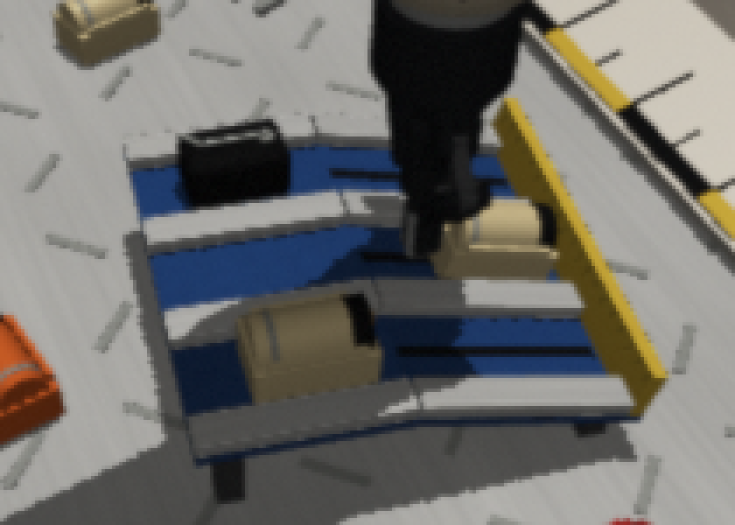

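The middle pump is on the slope, in contact with the tip, a few mm short of the stop; float untouched. I'll creep on until the force rises.

Emit:
jog_arm(
  deltas=[
    {"dx": -3,"dy": 0,"dz": 0.7,"wx": 0,"wy": 0,"wz": 0},
    {"dx": -3,"dy": 0,"dz": 0.7,"wx": 0,"wy": 0,"wz": 0},
    {"dx": -2,"dy": 0,"dz": 0.5,"wx": 0,"wy": 0,"wz": 0},
  ],
)

```text
t: 5.45
tool_pos: [0.6225, 0.088, 0.0773]
tool_rot: [179.9, 0.2, 169.3]
ft_force: [-0.3, -1.2, 0.7]
gripper_width: -0.0001
```

Emit:
jog_arm(
  deltas=[
    {"dx": -2,"dy": 0,"dz": 0.5,"wx": 0,"wy": 0,"wz": 0},
    {"dx": -2,"dy": 0,"dz": 0.5,"wx": 0,"wy": 0,"wz": 0},
  ],
)

```text
t: 5.62
tool_pos: [0.6267, 0.0873, 0.0764]
tool_rot: [179.9, 0.2, 169.3]
ft_force: [-3.8, 0.6, 1.5]
gripper_width: -0.0002
```

```bash
python3 -c "
from h import *
rep([50,1,77])"
```

```text
t 5.62 tray xyz [49.9  1.1 76.4] rot [179.9   0.2 169.3] F [-3.8  0.6  1.5] w -0.00017028585234820794 tip 0.017
tool delta [-0.1 -0.1 -0.6]
```

Emit:
jog_arm(
  deltas=[
    {"dx": -2,"dy": 0,"dz": 0.5,"wx": 0,"wy": 0,"wz": 0},
  ],
)

```text
t: 5.7
tool_pos: [0.6271, 0.0873, 0.076]
tool_rot: [179.9, 0.0, 169.3]
ft_force: [-18.9, 1.1, 21.2]
gripper_width: 0.0001
```

Emit:
jog_arm(
  deltas=[
    {"dx": -2,"dy": 0,"dz": 0.5,"wx": 0,"wy": 0,"wz": 0},
  ],
)

```text
t: 5.78
tool_pos: [0.6272, 0.0873, 0.076]
tool_rot: [179.9, -0.3, 169.3]
ft_force: [-15.8, 0.1, 18.9]
gripper_width: 0.0002
```

Force rose to about 19 N with no travel, so it's seated. Backing off, up, and over to the right lane.

Emit:
jog_arm(
  deltas=[
    {"dx": 5,"dy": 0,"dz": -1.5,"wx": 0,"wy": 0,"wz": 0},
    {"dx": 8,"dy": 0,"dz": -3,"wx": 0,"wy": 0,"wz": 0},
    {"dx": 8,"dy": 0,"dz": -20,"wx": 0,"wy": 0,"wz": 0},
    {"dx": 8,"dy": 0,"dz": -25,"wx": 0,"wy": 0,"wz": 0},
    {"dx": 5,"dy": 0,"dz": -20,"wx": 0,"wy": 0,"wz": 0},
    {"dx": 15,"dy": -8,"dz": -15,"wx": 0,"wy": 0,"wz": 0},
    {"dx": 20,"dy": -14,"dz": 0,"wx": 0,"wy": 0,"wz": 0},
    {"dx": 20,"dy": -14,"dz": 0,"wx": 0,"wy": 0,"wz": 0},
  ],
)

```text
t: 6.45
tool_pos: [0.5309, 0.0704, 0.1643]
tool_rot: [179.9, -0.1, 169.5]
ft_force: [-0.1, -0.3, 0.4]
gripper_width: 0.0004
```

```bash
python3 -c "
from h import *
rep([-113,-75,150])"
```

```text
t 6.45 tray xyz [-41.2 -33.2 164.3] rot [ 1.799e+02 -1.000e-01  1.695e+02] F [-0.1 -0.3  0.4] w 0.0003826930701622542 tip 0.017
tool delta [ 71.9 -41.7  14.4]
```

Emit:
jog_arm(
  deltas=[
    {"dx": 18,"dy": -11,"dz": 0,"wx": 0,"wy": 0,"wz": 0},
    {"dx": 18,"dy": -11,"dz": 0,"wx": 0,"wy": 0,"wz": 0},
    {"dx": 14,"dy": -9,"dz": 0,"wx": 0,"wy": 0,"wz": 0},
    {"dx": 10,"dy": -4,"dz": 5,"wx": 0,"wy": 0,"wz": 0},
    {"dx": 4,"dy": 0,"dz": 5,"wx": 0,"wy": 0,"wz": 0},
    {"dx": 0,"dy": 0,"dz": 0,"wx": 0,"wy": 0,"wz": 0},
    {"dx": 0,"dy": 0,"dz": 0,"wx": 0,"wy": 0,"wz": 0},
  ],
)

```text
t: 7.03
tool_pos: [0.4546, 0.0454, 0.1556]
tool_rot: [179.6, 0.2, 169.5]
ft_force: [0.4, -0.3, -0.0]
gripper_width: -0.0002
```

```bash
python3 -c "
from h import *
rep([-112,-75,92])"
```

```text
t 7.03 tray xyz [-111.6  -71.7  155.6] rot [179.6   0.2 169.5] F [ 0.4 -0.3 -0. ] w -0.00024551903752078214 tip 0.017
tool delta [ 0.6 -3.7 63.6]
```

Emit:
jog_arm(
  deltas=[
    {"dx": 0,"dy": -3,"dz": 12,"wx": 0.4,"wy": 0,"wz": 0},
    {"dx": 0,"dy": 0,"dz": 14,"wx": 0,"wy": 0,"wz": 0},
    {"dx": 0,"dy": 0,"dz": 14,"wx": 0,"wy": 0,"wz": 0},
    {"dx": 0,"dy": 0,"dz": 10,"wx": 0,"wy": 0,"wz": 0},
    {"dx": 0,"dy": 0,"dz": 6,"wx": 0,"wy": 0,"wz": 0},
    {"dx": 0,"dy": 0,"dz": 4,"wx": 0,"wy": 0,"wz": 0},
    {"dx": 0,"dy": 0,"dz": 0,"wx": 0,"wy": 0,"wz": 0},
  ],
)

```text
t: 7.62
tool_pos: [0.4598, 0.0445, 0.0944]
tool_rot: [180.0, 0.5, 169.6]
ft_force: [-0.1, 0.3, -0.3]
gripper_width: 0.0001
```

```bash
python3 -c "
from h import *
rep([-112,-75,92])"
```

```text
t 7.62 tray xyz [-106.3  -71.7   94.4] rot [180.    0.5 169.6] F [-0.1  0.3 -0.3] w 9.578970378548922e-05 tip 0.017
tool delta [ 5.7 -3.3  2.4]
```

Emit:
jog_arm(
  deltas=[
    {"dx": 0,"dy": -3,"dz": 2,"wx": 0,"wy": -0.4,"wz": 0},
    {"dx": -8,"dy": 0,"dz": 0,"wx": 0,"wy": 0,"wz": 0},
    {"dx": -8,"dy": 0,"dz": 0,"wx": 0,"wy": 0,"wz": 0},
    {"dx": -8,"dy": 0,"dz": 0,"wx": 0,"wy": 0,"wz": 0},
    {"dx": -8,"dy": 0,"dz": 0,"wx": 0,"wy": 0,"wz": 0},
    {"dx": -8,"dy": 0,"dz": 0,"wx": 0,"wy": 0,"wz": 0},
    {"dx": -8,"dy": 0,"dz": 0,"wx": 0,"wy": 0,"wz": 0},
  ],
)

```text
t: 8.2
tool_pos: [0.5112, 0.0323, 0.0947]
tool_rot: [179.9, 1.0, 169.6]
ft_force: [-1.4, 0.3, -0.2]
gripper_width: -0.0
```

```bash
python3 -c "
from h import *
rep([-12,-75,92])"
```

```text
t 8.2 tray xyz [-53.6 -74.2  94.7] rot [179.9   1.  169.6] F [-1.4  0.3 -0.2] w -3.955203553675808e-05 tip 0.017
tool delta [-41.5  -1.    3.4]
```

Emit:
jog_arm(
  deltas=[
    {"dx": -6,"dy": 0,"dz": 1,"wx": 0,"wy": 0.5,"wz": 0},
    {"dx": -6,"dy": 0,"dz": 1,"wx": 0,"wy": 0.5,"wz": 0},
    {"dx": -6,"dy": 0,"dz": 0,"wx": 0,"wy": 0,"wz": 0},
    {"dx": -6,"dy": 0,"dz": 0,"wx": 0,"wy": 0,"wz": 0},
    {"dx": -6,"dy": 0,"dz": 0,"wx": 0,"wy": 0,"wz": 0},
    {"dx": -6,"dy": 0,"dz": 0,"wx": 0,"wy": 0,"wz": 0},
    {"dx": -6,"dy": 0,"dz": 0.5,"wx": 0,"wy": 0,"wz": 0},
  ],
)

```text
t: 8.78
tool_pos: [0.5584, 0.0235, 0.092]
tool_rot: [179.9, -0.1, 169.6]
ft_force: [-0.5, 0.6, -0.2]
gripper_width: 0.0001
```

```bash
python3 -c "
from h import *
rep([50,-75,76])"
```

```text
t 8.78 tray xyz [ -5.6 -74.2  92. ] rot [ 1.799e+02 -1.000e-01  1.696e+02] F [-0.5  0.6 -0.2] w 6.53330762466307e-05 tip 0.017
tool delta [-55.6  -1.1  15.8]
```

Emit:
jog_arm(
  deltas=[
    {"dx": -6,"dy": 0,"dz": 1.8,"wx": 0,"wy": 0,"wz": 0},
    {"dx": -6,"dy": 0,"dz": 1.8,"wx": 0,"wy": 0,"wz": 0},
    {"dx": -6,"dy": 0,"dz": 1.8,"wx": 0,"wy": 0,"wz": 0},
    {"dx": -6,"dy": 0,"dz": 1.8,"wx": 0,"wy": 0,"wz": 0},
    {"dx": -6,"dy": 0,"dz": 1.8,"wx": 0,"wy": 0,"wz": 0},
    {"dx": -6,"dy": 0,"dz": 1.8,"wx": 0,"wy": 0,"wz": 0},
    {"dx": -5,"dy": 0,"dz": 1.3,"wx": 0,"wy": 0,"wz": 0},
  ],
)

```text
t: 9.37
tool_pos: [0.6034, 0.0156, 0.079]
tool_rot: [179.9, -0.1, 169.6]
ft_force: [-2.4, 0.4, 1.8]
gripper_width: -0.0004
```

```bash
python3 -c "
from h import *
rep([50,-75,76])"
```

```text
t 9.37 tray xyz [ 40.2 -73.7  79. ] rot [ 1.799e+02 -1.000e-01  1.696e+02] F [-2.4  0.4  1.8] w -0.0003724666089743934 tip 0.017
tool delta [-9.8 -1.4  3. ]
```

Emit:
jog_arm(
  deltas=[
    {"dx": -3,"dy": 0,"dz": 0.7,"wx": 0,"wy": 0,"wz": 0},
    {"dx": -3,"dy": 0,"dz": 0.7,"wx": 0,"wy": 0,"wz": 0},
    {"dx": -2,"dy": 0,"dz": 0.5,"wx": 0,"wy": 0,"wz": 0},
  ],
)

```text
t: 9.62
tool_pos: [0.6126, 0.0137, 0.0764]
tool_rot: [179.9, -0.1, 169.6]
ft_force: [-1.3, 0.9, 2.1]
gripper_width: -0.0001
```

Emit:
jog_arm(
  deltas=[
    {"dx": -2,"dy": 0,"dz": 0.5,"wx": 0,"wy": 0,"wz": 0},
  ],
)

```text
t: 9.7
tool_pos: [0.6133, 0.0137, 0.0759]
tool_rot: [179.9, -0.3, 169.6]
ft_force: [-20.5, 2.8, 23.4]
gripper_width: 0.0
```

Emit:
jog_arm(
  deltas=[
    {"dx": -2,"dy": 0,"dz": 0.5,"wx": 0,"wy": 0,"wz": 0},
  ],
)

```text
t: 9.78
tool_pos: [0.6133, 0.0137, 0.076]
tool_rot: [179.9, -0.6, 169.6]
ft_force: [-17.7, 1.0, 23.2]
gripper_width: 0.0001
```

Emit:
jog_arm(
  deltas=[
    {"dx": 5,"dy": 0,"dz": -1.5,"wx": 0,"wy": 0,"wz": 0},
    {"dx": 8,"dy": 0,"dz": -3,"wx": 0,"wy": 0,"wz": 0},
    {"dx": 8,"dy": 0,"dz": -20,"wx": 0,"wy": 0,"wz": 0},
    {"dx": 8,"dy": 0,"dz": -25,"wx": 0,"wy": 0,"wz": 0},
    {"dx": 5,"dy": 0,"dz": -25,"wx": 0,"wy": 0,"wz": 0},
    {"dx": 5,"dy": -20,"dz": -15,"wx": 0,"wy": 0,"wz": 0},
    {"dx": 5,"dy": -35,"dz": 0,"wx": 0,"wy": 0,"wz": 0},
    {"dx": 5,"dy": -38,"dz": 0,"wx": 0,"wy": 0,"wz": 0},
  ],
)

```text
t: 10.45
tool_pos: [0.5471, -0.0615, 0.1694]
tool_rot: [179.8, -0.6, 170.5]
ft_force: [0.4, -0.7, -0.6]
gripper_width: -0.0001
```

Emit:
jog_arm(
  deltas=[
    {"dx": 0,"dy": -38,"dz": 0,"wx": 0,"wy": 0,"wz": 0},
    {"dx": 0,"dy": -38,"dz": 0,"wx": 0,"wy": 0,"wz": 0},
    {"dx": 0,"dy": -38,"dz": 0,"wx": 0,"wy": 0,"wz": 0},
    {"dx": 0,"dy": -25,"dz": 0,"wx": 0,"wy": 0,"wz": 0},
    {"dx": 0,"dy": -10,"dz": 0,"wx": 0,"wy": 0,"wz": 0},
    {"dx": 0,"dy": 0,"dz": 0,"wx": 0,"wy": 0,"wz": 0},
    {"dx": 0,"dy": 0,"dz": 0,"wx": 0,"wy": 0,"wz": 0},
  ],
)

```text
t: 11.03
tool_pos: [0.5159, -0.2227, 0.1721]
tool_rot: [179.8, -0.0, 170.0]
ft_force: [-0.3, -0.1, 0.3]
gripper_width: 0.0001
```

```bash
python3 -c "
from h import *
a=snap('top','t9.png')[20:245,165:385];b=snap('side','s9.png')[90:240,230:440]
a=cv2.resize(a,(390,400),interpolation=3);b=cv2.resize(b,(405,400),interpolation=3)
cv2.imwrite('pics/f.png',np.hstack([a,b])[:,:,::-1]); rep()"
```

```text
t 11.13 tray xyz [  -1.8 -322.7  172.1] rot [179.8  -0.  170.1] F [-0.3  1.   0.9] w 0.0001074626433060643 tip 0.017
```

View pics/f.png

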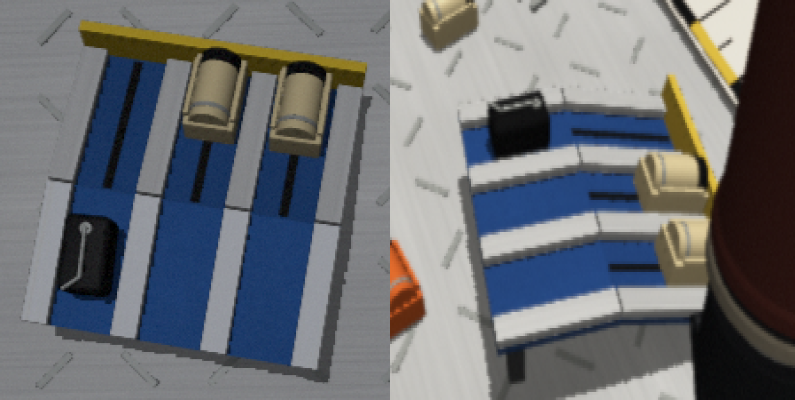

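```bash
python3 -c "
from h import *
arm.get_image('top')
t=np.radians(14)
for q in arm.mark_of('pump_a_mid','top')+arm.spot_in('pump_a_mid','top'):
  o,d=ray('top',q['centre'])
  o=Tr.inv().apply(o-O);d=Tr.inv().apply(d)
  # intersect plane 21 mm above slope
  n=np.array([np.sin(t),0,np.cos(t)]);k=(.021-n@o)/(n@d);p=o+k*d
  print(np.round(q['centre'],1),round(q['confidence'],2),'slope x,y mm',np.round([1e3*(p@[np.cos(t),0,-np.sin(t)]),1e3*p[1]],1))
rep()
a=arm.get_image('top')[35:115,260:360]
cv2.imwrite('pics/g.png',cv2.resize(a,None,fx=7,fy=7,interpolation=3)[:,:,::-1])"
```

```text
[332.6  82.2] 0.58 slope x,y mm [ 90.3 -71.6]
[333.6  84.2] 0.72 slope x,y mm [ 87.2 -73.7]
t 11.28 tray xyz [  -1.5 -321.9  172. ] rot [ 1.797e+02 -1.000e-01  1.702e+02] F [ 0.5 -0.4  0.8] w -0.000115402515011002 tip 0.017
```

View pics/g.png

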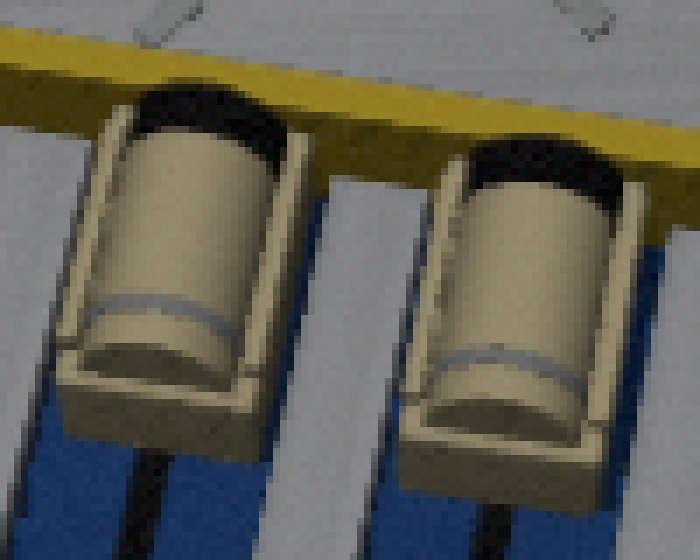

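```bash
python3 -c "
from h import *
print(arm.job_done())"
```

```text
the job is handed in; nothing more can be done
None
```

I pushed both cream pump housings down their lanes (middle and right) with the closed fingertips, never lifting them, until they reached the yellow back stop. The job was handed in at about 11.3 s of the 48 s.

- **Seating by force:** each push ended with the tool stopped dead at about 19–20 N. Both stopped at the same place, about 50 mm past the crest, where I had worked out home to be. The wrist force never read above about 32 N.
- **Pictures:** the top view shows both housings upright in their lanes with their fronts at the stop. The black float is still on the shelf, and the gripper is well clear. The side view shows the same, though the arm hides the right-hand housing's front end.
- **One disagreement:** the network put the right-hand housing's centre at slope x of about 87–90 mm instead of 95. I took that as its own error plus calibration, because the force, the stopping point and the picture all agreed. It did not detect the middle housing in that last check, so that one rests on the force, stopping point and pictures.

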